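Change over flip-cap bit tubes

ROBOT

A 7-joint arm with a two-finger parallel gripper is mounted at the origin on a cart in front of the work surface, level with it; the furniture and walls round the work are solid. World frame = base frame: x ahead of the robot, y to its left, z up, the work surface at z = 0. Lengths are in m, angles in rad, forces in N, time in s.
With the tool pointing down it reaches from about 0.425 to 0.875 m from the base axis. Payload 4.7 kg.
Tool frame: the origin (TCP) lies between the finger pads; the fingertips stand 11 mm ahead of it and the grasp point (between the pads) lies 8 mm behind it; z points along the fingers, y is the line along which they close (so a half turn about z gives the same grasp; the last joint's range is limited). The gripper opens to 87 mm and grips with 3 to 60 N. Pads are 19 mm wide; open, the fingers measure 117 mm over their backs; the gripper's body (75 mm by 190 mm) begins 51 mm behind the grasp point.
Start: joints at [-1.316, 0.321, -0.07, 1.45, 0.023, 1.371, -0.057], TCP at [0.155, 0.631, 0.234] pointing down, gripper open.
Joint ranges: [-2.86, 2.86], [-0.3, 2.09], [-1.38, 1.24], [0.06, 2.45], [-1.56, 4.7], [0.09, 2.05], [-2.69, 2.69]. Speed limits (rad/s): [2.57, 2.57, 3.14, 3.14, 3.14, 3.14, 3.14].

INTERFACE

Orientations are given as a rotation vector (axis times angle).
In Python, from bench import ctrl gives the robot as it stands. The module is installed in compiled form; this text tells all that it offers.
- The arm moves only by the shell command python3 -m inch 'ROWS' [FORCE]. ROWS is JSON, a list of rows, each an object with "slide": the shift along the tool's x, y, z scaled (see below), a list of three; "angular": the turn, a rotation vector about the tool's x, y, z scaled (see below), a list of three; "claw": the opening, from -1 (shut) to 1 (fully open). In form: [{"slide": [tx, ty, tz], "angular": [rx, ry, rz], "claw": claw}, ...]. A call has 1 to 10 rows; each row is the pose to reach, as a shift and turn from the pose commanded when the call began, along the tool's axes at that moment; what a row does not reach only later rows make up. The controller multiplies each number of a shift by 0.25 m and each number of a turn by 30 degrees. A row lasts 1/10 s, in which the tool goes at most 50 mm and 8.59 degrees, less where a joint would pass 70% of its speed; a pose out of reach is approached as far as the arm can. A call with a number of a shift or a turn outside -1 to 1 is refused whole. A call with a gripper value outside its range is refused whole. The fingers move at their own pace and stop on an object; FORCE is the grip in N (left out, the last holds). Time passes only in rows, so rows that repeat a pose let the fingers close. It gives the time, the measured TCP pose, the force, the opening and the grip force at its end, in the units of the state.
- ctrl.get_state(): the state, without advancing time (a new reading comes with each control period).
- ctrl.get_image(name): name is "side" or "top" or "wrist"; returns a dict with "color" (384x512x3 uint8, red, green, blue), "depth" (384x512 float32, m along the optical axis (not along the pixel's ray), 0 where there is no reading), "camera_matrix" (3x3 intrinsics, pixels), "dist_coeffs" ([k1, k2, p1, p2, k3] as OpenCV has them; the pictures are not rectified), "extrinsics" (4x4, takes a point from camera to world coordinates); the wrist camera has in their place "tool_from_camera" (4x4, takes a point from camera to tool coordinates, whose origin is the TCP and whose axes are the flange's). Camera axes: x right, y up, looking along -z (the intrinsics and any distortion apply to the point x, -y, -z); pixel columns grow to the right and rows downward; lengths in m; the calibration is good to about 2 mm. A picture is of the moment at which its call begins: read the wrist's pose just before it.
- ctrl.close_job(): hands the job in; it is judged then, once.
Trained networks look in the newest picture that a camera, given by its name, has taken for a name from the list of things; names that differ only in an ending like _2 or _b are one class to them, and where a whole thing is asked for, a point or a joint stands for the part that bears it (a point fixed in the world has none). Each returns a list of dicts, best first, with "confidence" (0 to 1); they miss things now and then, are a little off and sometimes report something else, mostly with a low value. They report only what shows in the picture. A call takes as long as a camera call.
- ctrl.find_in(query, camera): "bbox" ([centre column, centre row, width, height] in pixels, round what is visible of it).
- ctrl.outline_of(query, camera): "mask" (384x512 bool, what is visible of it) and "bbox" ([centre column, centre row, width, height] in pixels, round what is visible of it).
The state is a dict: "time": time; "joint_positions": joint angles; "qd": joint speeds; "joint_torque": joint torques, N m; "position": TCP position; "tool_rot": TCP orientation; "ft_force": force on the tool from outside, world axes, zero at the start; "torque": the same for the moment, N m; "grip_width": opening from 0.0 (shut) to 1.0 (fully open); "grip_force": force on a finger pad.
Only numpy, scipy, OpenCV 4.12 (cv2) and the standard library are available. Lean on these libraries where they do the work, as an engineer would, in place of code of your own. Each camera call takes 0.05 s, during which the arm holds its last target. There are 200 camera calls.

TASK

The job that used the middle-height tube is over and the next one needs the bits in the tallest tube. First press the open cap of the middle-height tube shut until it snaps in; only then flick open the cap of the tallest tube, and leave it folded well back past upright. Press gently (25 N is plenty; some 40 N would bend a cap), leave the shortest tube shut and do not disturb the bottle, the dish or the roll of tape.

Things in the scene. Friction and masses are not known exactly. Their poses are not given: they have to be found in the camera images.
- tube_rack: Fixed aluminium rack, 280 mm long (its y) by 90 mm deep (its x) by 42 mm high, holding three flip-cap tubes in a row 85 mm apart along its y, in any order. Origin: centre of its underside on the bench; its -x side is the front, roughly towards the robot.
- tube_short: The shortest of three white plastic tubes fixed upright in the rack: 44 mm outside diameter, 75 mm long, rim 85 mm above the bench. Origin: centre of its underside, 10 mm above the bench; z up, -x the front (catch, thumb lip), +x the back (hinge). Hinge axis along its y at x = +27 mm, z = 75 mm. Grey cap: disc 50 mm across, 5 mm thick, lying on the rim when shut.
- short_cap (a joint): Hinge angle of the shortest tube's cap, rad: 0 shut and snapped in, 1.57 upright, 2.2 at its back stop, slightly negative when pressed hard. The cap stays where left. A spring catch at the front takes about 5 to 8 N at the lip to pass, either way, and about twice that at the middle of the disc. A cap that is down but not snapped in stops at about 0.17 rad, its lip 11 mm too high.
- short_lip (a point): On the thumb lip of the shortest tube's cap: centre line, top face, 68 mm from the hinge, 9 mm short of the front edge. The lip is a flat tab 24 mm wide (tube y), 5 mm thick, 18 mm clear of the apron behind it; pinch its two sides or lift it from below. Cap shut: at tube x = -41, z = 80 mm. Axes turn with the cap: x towards the hinge, z out of the cap's top.
- tube_mid: The middle-height of three white plastic tubes fixed upright in the rack: 44 mm outside diameter, 95 mm long, rim 105 mm above the bench. Origin: centre of its underside, 10 mm above the bench; z up, -x the front (catch, thumb lip), +x the back (hinge). Hinge axis along its y at x = +27 mm, z = 95 mm. Grey cap: disc 50 mm across, 5 mm thick, lying on the rim when shut.
- mid_cap (a joint): Hinge angle of the middle-height tube's cap, rad: 0 shut and snapped in, 1.57 upright, 2.2 at its back stop, slightly negative when pressed hard. The cap stays where left. A spring catch at the front takes about 5 to 8 N at the lip to pass, either way, and about twice that at the middle of the disc. A cap that is down but not snapped in stops at about 0.17 rad, its lip 11 mm too high.
- mid_lip (a point): On the thumb lip of the middle-height tube's cap: centre line, top face, 68 mm from the hinge, 9 mm short of the front edge. The lip is a flat tab 24 mm wide (tube y), 5 mm thick, 18 mm clear of the apron behind it; pinch its two sides or lift it from below. Cap shut: at tube x = -41, z = 100 mm. Axes turn with the cap: x towards the hinge, z out of the cap's top.
- tube_tall: The tallest of three white plastic tubes fixed upright in the rack: 44 mm outside diameter, 120 mm long, rim 130 mm above the bench. Origin: centre of its underside, 10 mm above the bench; z up, -x the front (catch, thumb lip), +x the back (hinge). Hinge axis along its y at x = +27 mm, z = 120 mm. Grey cap: disc 50 mm across, 5 mm thick, lying on the rim when shut.
- tall_cap (a joint): Hinge angle of the tallest tube's cap, rad: 0 shut and snapped in, 1.57 upright, 2.2 at its back stop, slightly negative when pressed hard. The cap stays where left. A spring catch at the front takes about 5 to 8 N at the lip to pass, either way, and about twice that at the middle of the disc. A cap that is down but not snapped in stops at about 0.17 rad, its lip 11 mm too high.
- tall_lip (a point): On the thumb lip of the tallest tube's cap: centre line, top face, 68 mm from the hinge, 9 mm short of the front edge. The lip is a flat tab 24 mm wide (tube y), 5 mm thick, 18 mm clear of the apron behind it; pinch its two sides or lift it from below. Cap shut: at tube x = -41, z = 125 mm. Axes turn with the cap: x towards the hinge, z out of the cap's top.
- bottle: Loose white dropper bottle with pointed cap, 36 mm across, 104 mm high, standing beside the rack; origin at the centre of its underside. Bystander.
- dish: Loose round shallow metal dish, 68 mm across, 16 mm high, beside the rack; origin at the centre of its underside. Bystander.
- black_tape: Loose roll of black tape lying flat behind the rack, 57 mm across, 19 mm high; origin at the centre of its underside. Bystander.

How it is judged:
By the outcome, as a careful person would: the job done as asked, in the order asked, and still so for the second after the job is handed in, with the robot touching nothing.
It also fails if it takes over 56 s, if anything falls off the work surface, if the arm or the gripper's body presses on something with over 40 N, if the wrist force passes 120 N, or if a joint passes its speed limit or range.

## Working session

There is one attempt and no reset: what is moved stays moved. The work goes in short steps, Python scripts to look and compute and a shell command to move; the robot and the scene stay as the last step left them, time stands still between calls to the robot, and variables do not carry over. Pictures are saved under pics/ and viewed, at most 10 in all, crops included, and the job is handed in when it is done.

```bash
mkdir -p pics; cat > h.py <<'E'
import numpy as np, cv2
from scipy.spatial.transform import Rotation as R
from bench import ctrl
def world(im, uv, d=None, T=None):
    uv=np.atleast_2d(np.array(uv,float)); 
    T=np.array(im["extrinsics"]) if T is None else T
    p=cv2.undistortPoints(uv.reshape(-1,1,2),np.array(im["camera_matrix"]),np.array(im["dist_coeffs"])).reshape(-1,2)
    if d is None: d=np.array([im["depth"][int(round(v)),int(round(u))] for u,v in uv])
    c=np.c_[p[:,0]*d,-p[:,1]*d,-d]
    return c@T[:3,:3].T+T[:3,3]
def pose():
    s=ctrl.get_state(); T=np.eye(4); T[:3,:3]=R.from_rotvec(s["tool_rot"]).as_matrix(); T[:3,3]=s["position"]; return T
E
python3 - <<'E'
from h import *
s=ctrl.get_state(); print({k:np.round(v,3) for k,v in s.items()}); print(pose().round(3))
a=[]
for n in("side","top"):
    im=ctrl.get_image(n); cv2.imwrite(f"pics/{n}0.png",im["color"][...,::-1])
    print(n,np.array(im["extrinsics"]).round(3).tolist())
    for q in("tube_rack","tube_short","tube_mid","tube_tall","short_lip","mid_lip","tall_lip","bottle","dish","black_tape"):
        for r in ctrl.outline_of(q,n)[:2]:
            m=r["mask"]&(im["depth"]>0); v,u=np.nonzero(m)
            if len(u)==0: continue
            w=world(im,np.c_[u,v],im["depth"][v,u])
            print(q,round(r["confidence"],2),np.round(r["bbox"]),"med",np.median(w,0).round(3),"lo",np.percentile(w,3,0).round(3),"hi",np.percentile(w,97,0).round(3))
E
```

```text
{'time': np.float64(0.0), 'joint_positions': array([-1.316,  0.322, -0.07 ,  1.452,  0.023,  1.371, -0.057]), 'qd': array([ 0.   , -0.   ,  0.001,  0.001, -0.001,  0.001,  0.001]), 'joint_torque': array([ 1.0000e-03, -4.9131e+01, -4.0300e-01, -3.1252e+01, -6.4000e-02,
        4.4000e-02,  0.0000e+00]), 'position': array([0.155, 0.631, 0.232]), 'tool_rot': array([-3.770e-01, -3.119e+00,  3.000e-03]), 'ft_force': array([-0.198,  0.274,  0.356]), 'torque': array([ 0.004, -0.048, -0.009]), 'grip_force': np.float64(0.0), 'grip_width': np.float64(0.999)}
[[-0.971  0.238 -0.     0.155]
 [ 0.238  0.971 -0.002  0.631]
 [-0.    -0.002 -1.     0.232]
 [ 0.     0.     0.     1.   ]]
side [[-0.956, 0.12, -0.268, 0.296], [-0.293, -0.422, 0.858, 1.001], [-0.01, 0.899, 0.438, 0.592], [0.0, 0.0, 0.0, 1.0]]
tube_rack 0.97 [266. 255.  41.  85.] med [0.51  0.263 0.04 ] lo [0.475 0.043 0.005] hi [0.572 0.29  0.044]
tube_rack 0.17 [241. 293.  22.  46.] med [0.532 0.36  0.041] lo [0.516 0.291 0.   ] hi [0.574 0.368 0.09 ]
tube_short 0.7 [272. 210.  35.  18.] med [0.55 0.07 0.09] lo [ 0.513 -0.087  0.001] h
[... 2004 characters left out ...]
0.145] lo [ 0.562  0.134 -0.001] hi [0.605 0.18  0.179]
tall_lip 0.77 [193. 227.  25.  36.] med [0.517 0.229 0.134] lo [0.477 0.21  0.131] hi [0.547 0.252 0.138]
tall_lip 0.21 [225. 202.  19.  18.] med [0.573 0.154 0.145] lo [0.563 0.134 0.001] hi [0.6   0.177 0.179]
bottle 0.79 [156. 220.  18.  17.] med [0.531 0.341 0.054] lo [ 0.517  0.33  -0.002] hi [0.552 0.365 0.092]
dish 0.76 [313. 199.  22.  23.] med [ 0.607 -0.066  0.006] lo [ 0.577 -0.094  0.001] hi [ 0.636 -0.036  0.016]
black_tape 0.7 [230. 167.  24.  20.] med [0.676 0.158 0.017] lo [0.651 0.133 0.004] hi [0.701 0.181 0.021]
black_tape 0.45 [193. 228.  18.  32.] med [0.515 0.229 0.134] lo [0.477 0.211 0.13 ] hi [0.546 0.253 0.138]
```

```bash
python3 - <<'E'
import cv2,numpy as np
a=cv2.imread("pics/top0.png")[140:270,130:350]; b=cv2.imread("pics/side0.png")[170:340,160:340]
a=cv2.resize(a,(440,260),interpolation=cv2.INTER_CUBIC);b=cv2.resize(b,(360,340),interpolation=cv2.INTER_CUBIC)
o=np.zeros((340,800,3),np.uint8);o[:260,:440]=a;o[:,440:]=b
cv2.imwrite("pics/c0.png",o)
E
python3 - <<'E'
from h import *
im=ctrl.get_image("top"); v,u=np.nonzero(im["depth"]>0)
w=world(im,np.c_[u,v],im["depth"][v,u])
sel=lambda x0,x1,y0,y1,z0,z1:w[(w[:,0]>x0)&(w[:,0]<x1)&(w[:,1]>y0)&(w[:,1]<y1)&(w[:,2]>z0)&(w[:,2]<z1)]
rk=sel(.4,.65,-.05,.33,.036,.047)
r=cv2.minAreaRect((rk[:,:2]*1000).astype(np.float32)); print("rack",r)
for n,b in (("short",(.48,.62,.03,.1,.08,.097)),("tall",(.44,.58,.19,.27,.125,.145)),("mid",(.53,.65,.12,.19,.11,.2))):
    p=sel(*b); print(n,len(p),p.mean(0).round(4),p.min(0).round(3),p.max(0).round(3),[np.round(x,1) for x in cv2.minAreaRect((p[:,:2]*1000).astype(np.float32))])
E
```

```text
rack ((534.5790405273438, 167.55712890625), (78.53047180175781, 317.98370361328125), 11.571921348571777)
short 440 [0.5475 0.0622 0.0892] [0.505 0.039 0.083] [0.585 0.088 0.095] [array([545. ,  64.8]), array([48.8, 79.3]), np.float64(84.8)]
tall 492 [0.5145 0.2294 0.1345] [0.472 0.207 0.13 ] [0.553 0.255 0.142] [array([512.4, 230.3]), array([80.6, 48. ]), np.float64(3.0)]
mid 211 [0.5729 0.154  0.1501] [0.562 0.131 0.111] [0.587 0.178 0.182] [array([574.3, 154.5]), array([22.8, 48.2]), np.float64(9.2)]
```

View pics/c0.png

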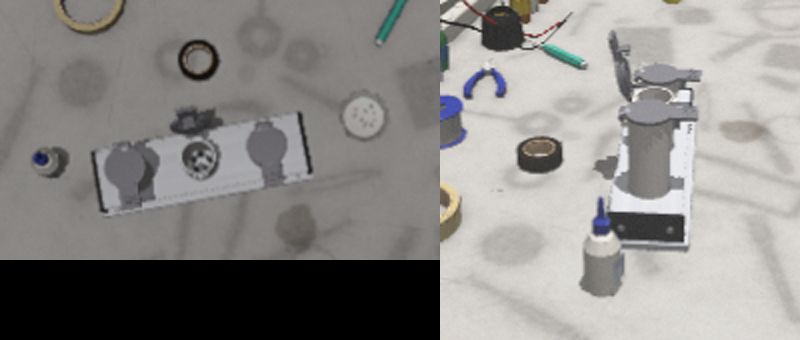

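```bash
cat > m.py <<'E'
from h import *
def cloud(n):
    im=ctrl.get_image(n); v,u=np.nonzero(im["depth"]>0); return world(im,np.c_[u,v],im["depth"][v,u])
def sel(w,x0,x1,y0,y1,z0,z1): return w[(w[:,0]>x0)&(w[:,0]<x1)&(w[:,1]>y0)&(w[:,1]<y1)&(w[:,2]>z0)&(w[:,2]<z1)]
E
python3 - <<'E'
from m import *
for n in("top","side"):
    w=cloud(n)
    c={}
    P={"short":sel(w,.48,.62,.03,.1,.078,.097),"tall":sel(w,.44,.58,.19,.27,.125,.145)}
    for k in P: c[k]=P[k][:,:2].mean(0)
    d=c["tall"]-c["short"]; yaw=np.arctan2(-d[0],d[1]); print(n,"dist",np.linalg.norm(d).round(4),"yaw",np.degrees(yaw).round(1))
    rx=np.array([np.cos(yaw),np.sin(yaw)]); ry=np.array([-rx[1],rx[0]])
    for k,p in P.items():
        a=p[:,:2]@rx; b=p[:,:2]@ry
        print(k,"rx",np.percentile(a,[0.5,2,98,99.5]).round(4),"ry",np.percentile(b,[.5,2,98,99.5]).round(4),"lip ry",np.mean(b[a<a.min()+.018]).round(4),"z",np.median(p[:,2]).round(4))
    p=sel(w,.53,.66,.12,.195,.113,.2); a=p[:,:2]@rx;b=p[:,:2]@ry
    print("mid ry",np.percentile(b,[1,99]).round(4)," by z:",[(z,np.percentile(a[abs(p[:,2]-z)<.006],[5,50,95]).round(4).tolist()) for z in(.12,.135,.15,.165,.176) if (abs(p[:,2]-z)<.006).sum()>3],p[:,2].max())
E
```

```text
top dist 0.1703 yaw 11.2
short rx [0.5074 0.5091 0.5842 0.5864] ry [-0.068  -0.0658 -0.0236 -0.0216] lip ry -0.0451 z 0.0891
tall rx [0.5073 0.509  0.5845 0.5867] ry [0.1017 0.1036 0.1472 0.1493] lip ry 0.1249 z 0.1347
mid ry [0.0174 0.0639]  by z: [(0.12, [0.5822, 0.5838, 0.5879]), (0.135, [0.5848, 0.5889, 0.5927]), (0.15, [0.5882, 0.5939, 0.5972]), (0.165, [0.5835, 0.5931, 0.5984]), (0.176, [0.5991, 0.601, 0.6044])] 0.18100612213717704
side dist 0.1697 yaw 12.3
short rx [0.5104 0.5127 0.5868 0.5882] ry [-0.0774 -0.0758 -0.0304 -0.0283] lip ry -0.0503 z 0.0897
tall rx [0.5103 0.5121 0.5871 0.589 ] ry [0.0948 0.0961 0.1394 0.1406] lip ry 0.1189 z 0.1347
mid ry [0.0147 0.0545]  by z: [(0.12, [0.5852, 0.5887, 0.5939]), (0.135, [0.5881, 0.5918, 0.5978]), (0.15, [0.5919, 0.597, 0.6009]), (0.165, [0.587, 0.5988, 0.6048]), (0.176, [0.602, 0.6046, 0.607])] 0.18098665963461125
```

```bash
r='{"slide":[-0.75,-0.46,-0.08],"angular":[0,0,0],"claw":-1}'; 
python3 -m inch '[{"slide":[-0.75,-0.46,-0.08],"angular":[0,0,0],"claw":-1},{"slide":[-0.75,-0.46,-0.08],"angular":[0,0,0],"claw":-1},{"slide":[-0.75,-0.46,-0.08],"angular":[0,0,0],"claw":-1},{"slide":[-0.75,-0.46,-0.08],"angular":[0,0,0],"claw":-1},{"slide":[-0.75,-0.46,-0.08],"angular":[0,0,0],"claw":-1},{"slide":[-0.75,-0.46,-0.08],"angular":[0,0,0],"claw":-1},{"slide":[-0.75,-0.46,-0.08],"angular":[0,0,0],"claw":-1}]' 20
python3 -m inch '[{"slide":[-0.75,-0.46,0],"angular":[0,0,0],"claw":-1},{"slide":[-0.75,-0.46,0],"angular":[0,0,0],"claw":-1},{"slide":[-0.75,-0.46,0],"angular":[0,0,0],"claw":-1},{"slide":[-0.75,-0.46,0],"angular":[0,0,0],"claw":-1},{"slide":[-0.75,-0.46,0],"angular":[0,0,0],"claw":-1},{"slide":[-0.75,-0.46,0],"angular":[0,0,0],"claw":-1},{"slide":[-0.75,-0.46,0],"angular":[0,0,0],"claw":-1}]'
python3 -m inch '[{"slide":[-0.75,-0.46,0],"angular":[0,0,-0.84],"claw":-1},{"slide":[-0.75,-0.46,0],"angular":[0,0,-0.84],"claw":-1},{"slide":[-0.75,-0.46,0],"angular":[0,0,-0.84],"claw":-1},{"slide":[-0.75,-0.46,0],"angular":[0,0,-0.84],"claw":-1},{"slide":[-0.75,-0.46,0],"angular":[0,0,-0.84],"claw":-1},{"slide":[-0.75,-0.46,0],"angular":[0,0,-0.84],"claw":-1},{"slide":[-0.75,-0.46,0],"angular":[0,0,-0.84],"claw":-1}]'
python3 -c "
from h import *
print(pose().round(4))"
```

```text
time: 1.95
position: [0.3094, 0.4751, 0.2538]
tool_rot: [-0.378, -3.118, -0.002]
ft_force: [-0.6, 1.1, 1.1]
grip_width: 0.444
grip_force: 0.0
time: 2.65
position: [0.463, 0.3206, 0.2532]
tool_rot: [-0.373, -3.118, -0.001]
ft_force: [0.3, 0.6, -0.1]
grip_width: 0.005
grip_force: 0.0
time: 3.35
position: [0.6183, 0.1648, 0.2528]
tool_rot: [0.316, -3.124, -0.002]
ft_force: [-0.7, 1.1, -0.3]
grip_width: 0.005
grip_force: 0.0
[[-0.9797 -0.2003 -0.0016  0.6183]
 [-0.2003  0.9797  0.0012  0.1648]
 [ 0.0013  0.0015 -1.      0.2528]
 [ 0.      0.      0.      1.    ]]
```

```bash

python3 -m inch '[{"slide":[0,0,0.17],"angular":[0,0,0],"claw":-1},{"slide":[0,0,0.336],"angular":[0,0,0],"claw":-1},{"slide":[0,0,0.336],"angular":[0,0,0],"claw":-1},{"slide":[0,0,0.336],"angular":[0,0,0],"claw":-1}]'
python3 -m inch '[{"slide":[0.04,0,0],"angular":[0,0,0],"claw":-1},{"slide":[0.08,0,0],"angular":[0,0,0],"claw":-1},{"slide":[0.12,0,0],"angular":[0,0,0],"claw":-1},{"slide":[0.16,0,0],"angular":[0,0,0],"claw":-1},{"slide":[0.2,0,0],"angular":[0,0,0],"claw":-1},{"slide":[0.24,0,0],"angular":[0,0,0],"claw":-1},{"slide":[0.288,0,0],"angular":[0,0,0],"claw":-1},{"slide":[0.288,0,0],"angular":[0,0,0],"claw":-1}]'
python3 - <<'E'
from h import *
im=ctrl.get_image("side"); cv2.imwrite("pics/c1.png",cv2.resize(im["color"][120:300,180:360,::-1],(540,540)))
E
```

```text
time: 3.75
position: [0.6178, 0.165, 0.1698]
tool_rot: [0.318, -3.124, -0.002]
ft_force: [-0.1, -0.3, 0.5]
grip_width: 0.001
grip_force: 0.0
time: 4.55
position: [0.5468, 0.1475, 0.1695]
tool_rot: [0.312, -3.125, -0.001]
ft_force: [-1.2, 0.5, -0.7]
grip_width: 0.007
grip_force: 0.0
```

View pics/c1.png

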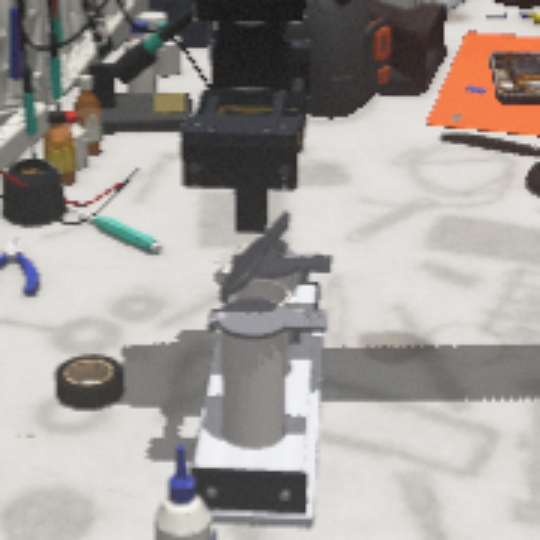

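```bash

python3 -m inch '[{"slide":[0.03,0,0.02],"angular":[0,0,0],"claw":-1},{"slide":[0.06,0,0.045],"angular":[0,0,0],"claw":-1},{"slide":[0.092,0,0.075],"angular":[0,0,0],"claw":-1},{"slide":[0.115,0,0.1],"angular":[0,0,0],"claw":-1},{"slide":[0.14,0,0.125],"angular":[0,0,0],"claw":-1},{"slide":[0.175,0,0.14],"angular":[0,0,0],"claw":-1},{"slide":[0.175,0,0.14],"angular":[0,0,0],"claw":-1}]'
python3 -m inch '[{"slide":[0,0,0.012],"angular":[0,0,0],"claw":-1},{"slide":[0,0,0.024],"angular":[0,0,0],"claw":-1},{"slide":[0,0,0.024],"angular":[0,0,0],"claw":-1}]'
```

```text
time: 5.3
position: [0.5042, 0.1389, 0.1339]
tool_rot: [0.312, -3.125, 0.0]
ft_force: [-0.4, -0.5, -0.1]
grip_width: 0.012
grip_force: 0.0
time: 5.6
position: [0.5057, 0.1392, 0.1282]
tool_rot: [0.312, -3.126, 0.0]
ft_force: [0.5, -1.0, -1.0]
grip_width: 0.007
grip_force: 0.0
```

```bash

python3 -m inch '[{"slide":[0.008,0,0.008],"angular":[0,0,0],"claw":-1},{"slide":[0.016,0,0.014],"angular":[0,0,0],"claw":-1},{"slide":[0.016,0,0.014],"angular":[0,0,0],"claw":-1}]'
python3 -m inch '[{"slide":[0,0,0.008],"angular":[0,0,0],"claw":-1},{"slide":[0,0,0.008],"angular":[0,0,0],"claw":-1}]'
python3 -m inch '[{"slide":[0,0,0.008],"angular":[0,0,0],"claw":-1},{"slide":[0,0,0.008],"angular":[0,0,0],"claw":-1}]'
```

```text
time: 5.9
position: [0.5012, 0.1383, 0.1247]
tool_rot: [0.312, -3.125, 0.0]
ft_force: [-0.2, -0.7, -0.1]
grip_width: 0.003
grip_force: 0.0
time: 6.1
position: [0.5015, 0.1383, 0.1228]
tool_rot: [0.312, -3.126, 0.0]
ft_force: [-0.0, -0.0, -1.0]
grip_width: 0.007
grip_force: 0.0
time: 6.3
position: [0.5019, 0.1385, 0.1214]
tool_rot: [-0.312, 3.126, 0.0]
ft_force: [-1.8, -0.3, 2.0]
grip_width: 0.005
grip_force: 1.5
```

```bash

for i in 1 2; do :; done
python3 -m inch '[{"slide":[0,0,0.008],"angular":[0,0,0],"claw":-1},{"slide":[0,0,0.008],"angular":[0,0,0],"claw":-1}]'
python3 - <<'E'
from h import *
im=ctrl.get_image("side"); cv2.imwrite("pics/c2.png",cv2.resize(im["color"][120:300,180:360,::-1],(540,540)))
E
```

```text
time: 6.5
position: [0.5019, 0.1385, 0.1212]
tool_rot: [-0.312, 3.126, 0.001]
ft_force: [-6.0, -2.4, 14.0]
grip_width: 0.005
grip_force: 7.2
```

View pics/c2.png

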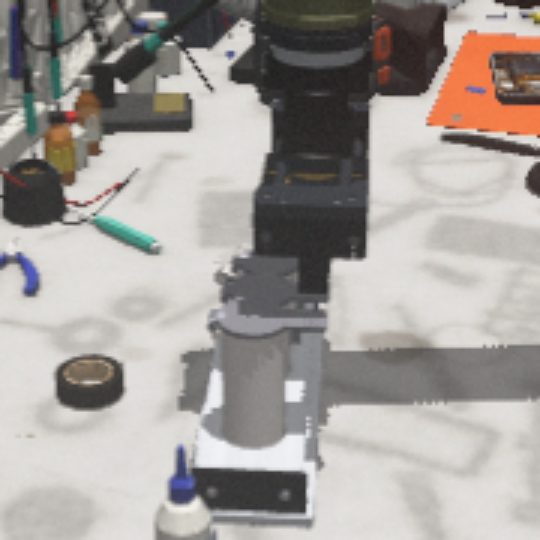

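```bash

python3 -m inch '[{"slide":[0,0,-0.2],"angular":[0,0,0],"claw":-1},{"slide":[0,0,-0.4],"angular":[0,0,0],"claw":-1},{"slide":[0.022,0.346,-0.4],"angular":[0,0,0],"claw":0.1},{"slide":[0.022,0.346,-0.4],"angular":[0,0,0],"claw":0.1},{"slide":[0.022,0.346,-0.4],"angular":[0,0,0],"claw":0.1},{"slide":[0.022,0.346,-0.4],"angular":[0,0,0],"claw":0.1},{"slide":[0.022,0.346,-0.4],"angular":[0,0,0],"claw":0.1}]'
python3 - <<'E'
from m import *
T=pose(); im=ctrl.get_image("wrist"); W=T@np.array(im["tool_from_camera"])
v,u=np.nonzero(im["depth"]>0); w=world(im,np.c_[u,v],im["depth"][v,u],W)
cv2.imwrite("pics/w0.png",im["color"][...,::-1]); print(T[:3,3])
x=T[:3,0]*-1; y=T[:3,1]
cl={"wrist":w,"top":cloud("top"),"side":cloud("side")}
for n,w in cl.items():
  a=w@x;b=w@y
  for k,yc,z0,z1 in(("mid",.036,.095,.128),("tall",.122,.122,.15)):
    m=(a>.49)&(a<.6)&(abs(b-yc)<.035)&(w[:,2]>z0)&(w[:,2]<z1)
    if m.sum()<30: print(n,k,m.sum());continue
    A=np.c_[a[m]-.585,np.ones(m.sum())]; 
    s=np.polyfit(a[m]-.585,w[m,2],1)
    f=m&(a<np.percentile(a[m],1)+.012)
    print(n,k,m.sum(),"a",np.percentile(a[m],[1,99]).round(4),"b",np.percentile(b[m],[1,99]).round(4),"lip b",np.percentile(b[f],[2,50,98]).round(4),"lip z",np.median(w[f,2]).round(4),"slope,z@hinge",s.round(4))
E
```

```text
time: 7.25
position: [0.4796, 0.2207, 0.2187]
tool_rot: [0.309, -3.126, 0.001]
ft_force: [1.0, -0.6, -0.3]
grip_width: 0.374
grip_force: 0.0
[0.47956299 0.22066153 0.21872388]
wrist mid 1850 a [0.5065 0.5613] b [0.0185 0.0628] lip b [0.0279 0.0394 0.0503] lip z 0.1091 slope,z@hinge [-0.0088  0.1084]
wrist tall 2980 a [0.5055 0.5651] b [0.1013 0.1447] lip b [0.1124 0.124  0.1348] lip z 0.1342 slope,z@hinge [0.0016 0.1342]
top mid 232 a [0.5096 0.5852] b [0.0155 0.0467] lip b [0.0264 0.0317 0.037 ] lip z 0.11 slope,z@hinge [-0.0301  0.1082]
top tall 3
side mid 297 a [0.5105 0.588 ] b [0.0193 0.0592] lip b [0.0284 0.0438 0.0535] lip z 0.1101 slope,z@hinge [0.0008 0.1094]
side tall 475 a [0.5084 0.5863] b [0.1042 0.1496] lip b [0.1129 0.1289 0.1384] lip z 0.1351 slope,z@hinge [-0.0242  0.1321]
```

View pics/w0.png

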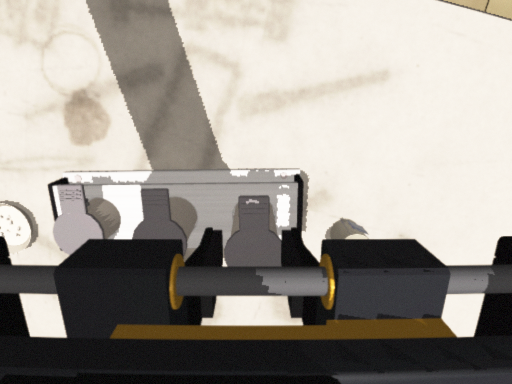

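```bash

python3 -m inch '[{"slide":[0.008,0.012,0],"angular":[0,0,0],"claw":0.1},{"slide":[0.008,0.012,0],"angular":[0,0,0],"claw":0.1},{"slide":[0.008,0.012,0.1],"angular":[0,0,0],"claw":0.1},{"slide":[0.008,0.012,0.2],"angular":[0,0,0],"claw":0.1},{"slide":[0.008,0.012,0.3],"angular":[0,0,0],"claw":0.1},{"slide":[0.008,0.012,0.37],"angular":[0,0,0],"claw":0.1},{"slide":[0.008,0.012,0.37],"angular":[0,0,0],"claw":0.1}]'
python3 -m inch '[{"slide":[0,0,0],"angular":[0,0,0],"claw":-0.7},{"slide":[0,0,0],"angular":[0,0,0],"claw":-0.7},{"slide":[0,0,0],"angular":[0,0,0],"claw":-0.7},{"slide":[0,0,0],"angular":[0,0,0],"claw":-0.7},{"slide":[0,0,0],"angular":[0,0,0],"claw":-0.7},{"slide":[0,0,0],"angular":[0,0,0],"claw":-0.7},{"slide":[0,0,0],"angular":[0,0,0],"claw":-0.7},{"slide":[0,0,0],"angular":[0,0,0],"claw":-0.7}]' 25
```

```text
time: 8.1
position: [0.4748, 0.2237, 0.124]
tool_rot: [0.312, -3.121, 0.004]
ft_force: [-0.3, -0.5, -0.3]
grip_width: 0.552
grip_force: 0.0
time: 8.9
position: [0.4778, 0.2225, 0.1277]
tool_rot: [-0.31, 3.125, -0.003]
ft_force: [1.0, -4.9, 3.3]
grip_width: 0.267
grip_force: 25.0
```

```bash

python3 -m inch '[{"slide":[0,0,-0.03],"angular":[0,0,0],"claw":-0.7},{"slide":[-0.006,0,-0.06],"angular":[0,0,0],"claw":-0.7},{"slide":[-0.018,0,-0.1],"angular":[0,0,0],"claw":-0.7},{"slide":[-0.036,0,-0.14],"angular":[0,0,0],"claw":-0.7},{"slide":[-0.06,0,-0.176],"angular":[0,0,0],"claw":-0.7},{"slide":[-0.088,0,-0.208],"angular":[0,0,0],"claw":-0.7},{"slide":[-0.088,0,-0.208],"angular":[0,0,0],"claw":-0.7}]'
python3 - <<'E'
from h import *
im=ctrl.get_image("side"); cv2.imwrite("pics/c3.png",cv2.resize(im["color"][120:300,180:360,::-1],(540,540)))
E
```

```text
time: 9.6
position: [0.4995, 0.2271, 0.1796]
tool_rot: [-0.309, 3.126, -0.003]
ft_force: [0.4, -4.7, -1.3]
grip_width: 0.268
grip_force: 25.0
```

View pics/c3.png

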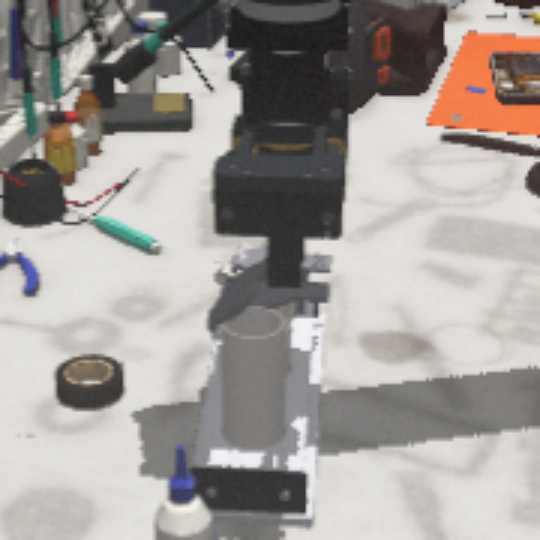

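```bash

python3 -m inch '[{"slide":[0,0,0],"angular":[0,0,0],"claw":0.1},{"slide":[0,0,0],"angular":[0,0,0],"claw":0.1},{"slide":[0,0,0],"angular":[0,0,0],"claw":0.1},{"slide":[0.1,0,0],"angular":[0,0,0],"claw":0.1},{"slide":[0.2,0,0],"angular":[0,0,0],"claw":0.1},{"slide":[0.2,0,0],"angular":[0,0,0],"claw":-1},{"slide":[0.2,0,0],"angular":[0,0,0],"claw":-1},{"slide":[0.2,0,0],"angular":[0,0,0],"claw":-1},{"slide":[0.2,0,0],"angular":[0,0,0],"claw":-1},{"slide":[0.2,0,0],"angular":[0,0,0],"claw":-1}]'
python3 -m inch '[{"slide":[0,0,0],"angular":[0,0,0],"claw":-1},{"slide":[0,0,0],"angular":[0,0,0],"claw":-1}]'
python3 - <<'E'
from h import *
im=ctrl.get_image("side"); cv2.imwrite("pics/c4.png",cv2.resize(im["color"][120:300,180:360,::-1],(540,540)))
E
```

```text
time: 10.65
position: [0.4496, 0.2192, 0.1785]
tool_rot: [-0.312, 3.126, -0.0]
ft_force: [-0.5, 0.5, 0.3]
grip_width: 0.181
grip_force: 0.0
time: 10.85
position: [0.4493, 0.2191, 0.1784]
tool_rot: [0.312, -3.126, 0.0]
ft_force: [0.4, 0.1, 0.4]
grip_width: 0.033
grip_force: 0.0
```

View pics/c4.png

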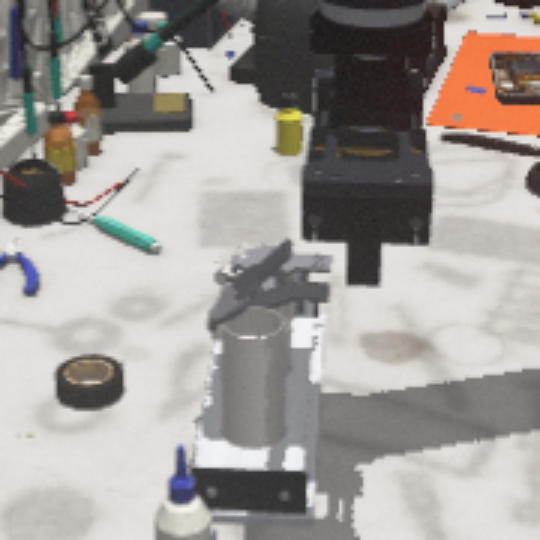

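```bash

python3 -m inch '[{"slide":[-0.06,0,0],"angular":[0,0,0],"claw":-1},{"slide":[-0.12,0,0],"angular":[0,0,0],"claw":-1},{"slide":[-0.16,0,0],"angular":[0,0,0],"claw":-1},{"slide":[-0.2,0,0],"angular":[0,0,0],"claw":-1},{"slide":[-0.24,0,0],"angular":[0,0,0],"claw":-1},{"slide":[-0.28,0,0],"angular":[0,0,0],"claw":-1},{"slide":[-0.32,0,0],"angular":[0,0,0],"claw":-1},{"slide":[-0.35,0,0],"angular":[0,0,0],"claw":-1},{"slide":[-0.35,0,0],"angular":[0,0,0],"claw":-1}]'
python3 -m inch '[{"slide":[-0.03,0,0],"angular":[0,0,0],"claw":-1},{"slide":[-0.06,0,0],"angular":[0,0,0],"claw":-1},{"slide":[-0.06,0,0],"angular":[0,0,0],"claw":-1}]'
python3 - <<'E'
from h import *
im=ctrl.get_image("side"); cv2.imwrite("pics/c5.png",cv2.resize(im["color"][120:300,180:360,::-1],(540,540)))
E
```

```text
time: 11.8
position: [0.536, 0.2364, 0.1784]
tool_rot: [-0.311, 3.126, -0.0]
ft_force: [0.2, -0.6, -0.5]
grip_width: 0.002
grip_force: 0.0
time: 12.1
position: [0.5506, 0.2394, 0.1786]
tool_rot: [-0.312, 3.125, -0.0]
ft_force: [0.1, 0.4, -0.4]
grip_width: 0.003
grip_force: 0.0
```

View pics/c5.png

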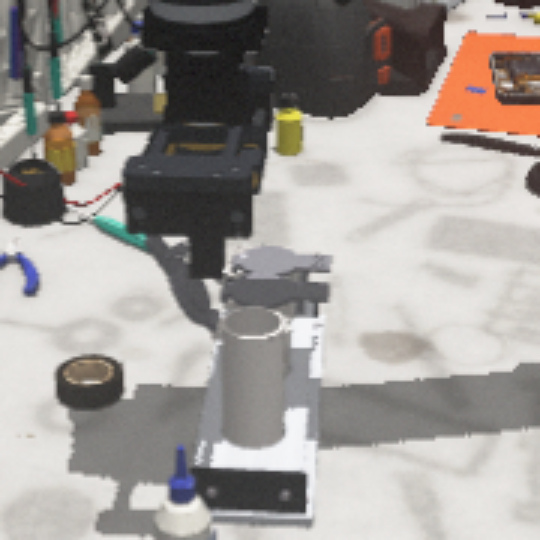

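```bash

python3 -m inch '[{"slide":[-0.012,0,0],"angular":[0,0,0],"claw":-1},{"slide":[-0.012,0,0],"angular":[0,0,0],"claw":-1}]'
python3 -m inch '[{"slide":[0.1,0,0],"angular":[0,0,0],"claw":-1},{"slide":[0.2,0,0],"angular":[0,0,0],"claw":-1},{"slide":[0.3,0,-0.1],"angular":[0,0,0],"claw":-1},{"slide":[0.4,0,-0.3],"angular":[0,0,0],"claw":-1},{"slide":[0.4,0,-0.5],"angular":[0,0,0],"claw":-1},{"slide":[0.4,0,-0.5],"angular":[0,0,0],"claw":-1},{"slide":[0.4,0,-0.5],"angular":[0,0,0],"claw":-1}]'
python3 - <<'E'
from m import *
T=pose(); x=-T[:3,0]; y=T[:3,1]
for n in("top","side"):
  im=ctrl.get_image(n); cv2.imwrite(f"pics/{n}9.png",im["color"][...,::-1])
  w=cloud(n);a=w@x;b=w@y
  for k,yc,z0,z1,a0,a1 in(("short",-.048,.07,.11,.5,.6),("mid",.036,.095,.128,.5,.6),("tall",.122,.135,.22,.57,.68)):
    m=(a>a0)&(a<a1)&(abs(b-yc)<.032)&(w[:,2]>z0)&(w[:,2]<z1)
    if m.sum()<20: print(n,k,m.sum());continue
    f=m&(a<np.percentile(a[m],1)+.012)
    d=np.c_[a[m],w[m,2]];d=d-d.mean(0);v=np.linalg.svd(d,full_matrices=False)[2][0]; v=v*np.sign(v[1])
    print(n,k,m.sum(),"a",np.percentile(a[m],[1,99]).round(4),"z",np.percentile(w[m,2],[1,99]).round(3),"lip z",np.median(w[f,2]).round(4),"angle",np.arctan2(v[1],-v[0]).round(2))
  for q in("bottle","dish","black_tape"):
    for r in ctrl.outline_of(q,n)[:1]:
        v,u=np.nonzero(r["mask"]&(im["depth"]>0)); print(q,round(r["confidence"],2),np.median(world(im,np.c_[u,v],im["depth"][v,u]),0).round(3))
a=cv2.imread("pics/top9.png")[140:270,130:350]; b=cv2.imread("pics/side9.png")[170:340,160:340]
o=np.zeros((340,800,3),np.uint8);o[:260,:440]=cv2.resize(a,(440,260));o[:,440:]=cv2.resize(b,(360,340))
cv2.imwrite("pics/c9.png",o)
E
```

```text
time: 12.35
position: [0.5528, 0.24, 0.1787]
tool_rot: [-0.312, 3.126, 0.0]
ft_force: [-0.3, 0.2, 0.3]
grip_width: 0.004
grip_force: 0.0
time: 13.05
position: [0.4553, 0.2206, 0.3058]
tool_rot: [-0.312, 3.122, 0.004]
ft_force: [-0.2, -0.5, 0.8]
grip_width: 0.005
grip_force: 0.0
top short 440 a [0.5082 0.5859] z [0.084 0.094] lip z 0.0889 angle 0.0
top mid 400 a [0.5096 0.5854] z [0.106 0.114] lip z 0.1095 angle 0.01
top tall 321 a [0.5873 0.6264] z [0.136 0.196] lip z 0.1503 angle 2.13
bottle 0.64 [0.565 0.239 0.164]
dish 0.72 [ 0.608 -0.066  0.006]
black_tape 0.73 [0.675 0.157 0.017]
side short 273 a [0.5117 0.5887] z [0.077 0.092] lip z 0.0901 angle 3.13
side mid 356 a [0.5112 0.5884] z [0.095 0.112] lip z 0.1103 angle 0.0
side tall 315 a [0.5887 0.6281] z [0.135 0.195] lip z 0.1498 angle 2.14
bottle 0.59 [0.531 0.361 0.044]
dish 0.62 [ 0.636 -0.069  0.011]
black_tape 0.84 [0.676 0.168 0.014]
```

View pics/c9.png

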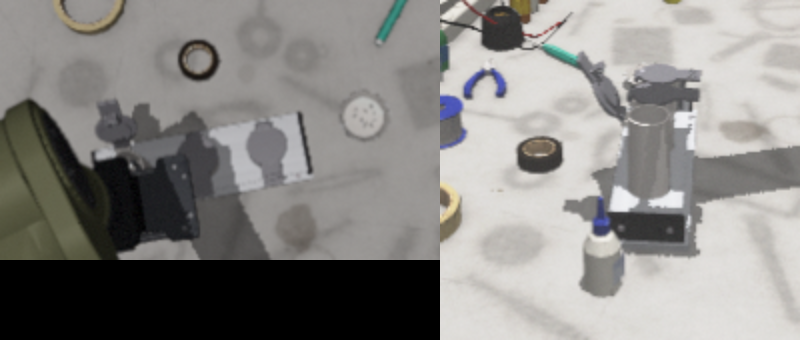

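The pictures show the tall cap folded back to about 2.13 rad. The mid and short caps lie flat, the bystanders have not moved, and the gripper is clear of everything.

```bash
python3 -c "
from bench import ctrl
print(ctrl.close_job())"
```

```text
the job is handed in; nothing more can be done
None
```

The job is handed in: I pressed the middle-height tube's cap shut first (14 N read while pressing, measured flat afterwards), then opened the tallest tube's cap and left it folded back to about 2.13 rad; the shortest tube is still shut and the bottle, dish and tape did not move.

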